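# Set coated tumblers on their colour-matched inspection nests

### The arm

A 6-joint arm with a two-finger parallel gripper is mounted at the origin on the work surface. World frame = base frame: x ahead of the robot, y to its left, z up, the work surface at z = 0. Lengths are in m, angles in rad, forces in N, time in s.
With the tool pointing down it reaches from about 0.275 to 0.975 m from the base axis. Payload 8.4 kg.
Tool frame: the origin (TCP) lies midway between the tips of the shut fingers; the grasp point (between the pads) lies 19 mm behind it; z points along the fingers, x is the direction in which the jaws open and shut, and the axes are right-handed (so a half turn about z gives the same grasp; the last joint's range is limited). The gripper opens to 92 mm and grips with 3 to 60 N. Pads are 20 mm wide; open, the fingers measure 128 mm over their backs; the gripper's body (75 mm by 189 mm) begins 69 mm behind the grasp point.
Start: joints at [-1.233, 0.353, 1.633, -0, 1.155, -0.002], TCP at [0.208, -0.589, 0.215] pointing down, gripper open.
Joint ranges: [-2.63, 2.63], [-0.92, 2.1], [0.06, 2.66], [-1.3, 4.44], [0, 2.69], [-3.02, 3.02]. Speed limits (rad/s): [2.22, 2.22, 2.79, 3.14, 3.14, 3.14].

### API

Orientations are given as a rotation vector (axis times angle).
In Python, from plant import bot gives the robot as it stands.
- The arm moves only by the tool play_rows, never from a script. Its argument "increments" is text: rows parted by semicolons, each of 5 numbers parted by spaces: the shift along the tool's x, y, z as a fraction of full scale, then the turn about the tool's z as a fraction of full scale, then the closure in counts, from 0 (fully open) to 255 (shut). In form: dx dy dz spin hand; .... A call has 1 to 20 rows; each row shifts and turns the pose as measured when the row begins, along the tool's axes as they then stand; what a row does not reach is not made up. Full scale, the value 1, is 0.3 m for a shift and 0.08 rad for a turn. A row lasts 1/12 s, in which the tool goes at most 41.7 mm and 7.16 degrees, less where a joint would pass 70% of its speed; a pose out of reach is approached as far as the arm can. A call with a number of a shift or a turn outside -1 to 1 is refused whole. A call with a gripper value outside its range is refused whole. The fingers move at their own pace and stop on an object; "newtons" is the grip in N (left out, the last holds). Time passes only in rows, so rows that do not move let the fingers close. It gives the time, the measured TCP pose, the force and the opening at its end, in the units of the state.
- bot.get_obs(): the state, without advancing time (a new reading comes with each control period).
- bot.grab_frame(name): name is "scene" or "top" or "wrist"; returns (picture, depth): 384x512x3 uint8, red, green, blue; 384x512 float32, m along the optical axis (not along the pixel's ray), 0 where there is no reading.
- bot.camera_info(name): a dict with "fx", "fy", "cx", "cy" (pixels), "R" (3x3) and "t" (3): a world point X has camera coordinates R X + t. Camera axes: x right, y down, z forward; pixel columns grow to the right and rows downward; lengths in m; the calibration is good to about 2 mm. The wrist camera is an equidistant fisheye: a pixel r from the principal point sees the ray r / f radians off the axis. A picture is of the moment at which its call begins: read the wrist's pose just before it. camera_info takes no time and is no camera call; for the wrist camera it gives the pose at the moment of the call.
- bot.sign_off(): hands the job in, once; it reports no verdict.
The state is a dict: "time_s": time; "joint_pos": joint angles; "joint_velocities": joint speeds; "tau": joint torques, N m; "position": TCP position; "tool_rot": TCP orientation; "force": force on the tool from outside, world axes, zero at the start; "wrist_torque": the same for the moment, N m; "finger_gap": opening from 0.0 (shut) to 1.0 (fully open).
Only numpy, scipy, OpenCV 4.12 (cv2) and the standard library are available. Lean on these libraries where they do the work, as an engineer would, in place of code of your own. Each camera call takes 0.05 s, during which the arm holds its last target.

### The job

Put each of the four coated tumblers (blue, red, green, yellow) upside down, as it stands now, over the stub of the nest of its own colour, so that its rim rests flat on the nest. Set them down gently, without dropping or tipping any, and leave the plain steel tumbler where it stands.

Things in the scene. Friction and masses are not known exactly. Their poses are not given: they have to be found in the camera images.
- blue_cup: blue coated metal tumbler, loose, standing upside down (mouth on the table, closed base with a bare-steel disc on top); round, hollow, 120 mm high, outside diameter 66 mm at the mouth tapering evenly to 56 mm at the base on top, wall 4 mm, about 160 g. Origin: centre of the mouth, at the bottom; z up towards the closed base. Yaw is meaningless.
- red_cup: red coated metal tumbler, loose, standing upside down (mouth on the table, closed base with a bare-steel disc on top); round, hollow, 85 mm high, outside diameter 68 mm at the mouth tapering evenly to 60 mm at the base on top, wall 4 mm, about 160 g. Origin: centre of the mouth, at the bottom; z up towards the closed base. Yaw is meaningless.
- green_cup: green coated metal tumbler, loose, standing upside down (mouth on the table, closed base with a bare-steel disc on top); round, hollow, 105 mm high, outside diameter 62 mm at the mouth tapering evenly to 52 mm at the base on top, wall 4 mm, about 160 g. Origin: centre of the mouth, at the bottom; z up towards the closed base. Yaw is meaningless.
- yellow_cup: yellow coated metal tumbler, loose, standing upside down (mouth on the table, closed base with a bare-steel disc on top); round, hollow, 95 mm high, outside diameter 64 mm at the mouth tapering evenly to 56 mm at the base on top, wall 4 mm, about 160 g. Origin: centre of the mouth, at the bottom; z up towards the closed base. Yaw is meaningless.
- blue_nest: blue nest, fixed to the table: a round metal disc 92 mm across whose top face is blue, 10 mm above the table, with a white tapered stub in its middle (32 mm across at its foot, straight for 8 mm, then tapering to 18 mm at its top; the top is 30 mm above the table). The tumbler goes mouth-down over the stub, its rim resting on the coloured face. Origin: centre of the underside, on the table; z up.
- red_nest: red nest, fixed to the table: a round metal disc 92 mm across whose top face is red, 10 mm above the table, with a white tapered stub in its middle (32 mm across at its foot, straight for 8 mm, then tapering to 18 mm at its top; the top is 30 mm above the table). The tumbler goes mouth-down over the stub, its rim resting on the coloured face. Origin: centre of the underside, on the table; z up.
- green_nest: green nest, fixed to the table: a round metal disc 92 mm across whose top face is green, 10 mm above the table, with a white tapered stub in its middle (32 mm across at its foot, straight for 8 mm, then tapering to 18 mm at its top; the top is 30 mm above the table). The tumbler goes mouth-down over the stub, its rim resting on the coloured face. Origin: centre of the underside, on the table; z up.
- yellow_nest: yellow nest, fixed to the table: a round metal disc 92 mm across whose top face is yellow, 10 mm above the table, with a white tapered stub in its middle (32 mm across at its foot, straight for 8 mm, then tapering to 18 mm at its top; the top is 30 mm above the table). The tumbler goes mouth-down over the stub, its rim resting on the coloured face. Origin: centre of the underside, on the table; z up.
- steel_cup: plain uncoated steel tumbler, loose, standing upside down among the others, to be left alone; 110 mm high, 64 mm across at the mouth, 54 mm at the base on top. Origin: centre of the mouth, at the bottom; z up.

How it is judged:
At the end, for the whole second after the job is handed in: Each coated tumbler stands mouth-down on the nest of its own colour: centred within 15 mm, rim on the face (within 4 mm in height), upright within 0.1 rad, at rest and released; the plain steel tumbler is within 30 mm of where it started and upright (horizontal distance between blue_cup and blue_nest below 0.015 m and z of blue_cup in the frame of blue_nest between 0.006 and 0.014 m and angle between each of blue_cup, red_cup, green_cup, yellow_cup's own z axis and vertical below 0.1 rad and linear speed of each of blue_cup, red_cup, green_cup, yellow_cup below 0.02 m/s and horizontal distance between red_cup and red_nest below 0.015 m and z of red_cup in the frame of red_nest between 0.006 and 0.014 m and horizontal distance between green_cup and green_nest below 0.015 m and z of green_cup in the frame of green_nest between 0.006 and 0.014 m and horizontal distance between yellow_cup and yellow_nest below 0.015 m and z of yellow_cup in the frame of yellow_nest between 0.006 and 0.014 m and distance of steel_cup from where it was at the start of the episode below 0.03 m and angle between steel_cup's own z axis and vertical below 0.2 rad); the robot touches nothing.
It fails at once if a coated tumbler is dropped (falls free from more than about 25 mm) ((linear speed of blue_cup above 0.7 m/s and contact force between the fingers and blue_cup below 0.05 N) or (linear speed of red_cup above 0.7 m/s and contact force between the fingers and red_cup below 0.05 N) or (linear speed of green_cup above 0.7 m/s and contact force between the fingers and green_cup below 0.05 N) or (linear speed of yellow_cup above 0.7 m/s and contact force between the fingers and yellow_cup below 0.05 N)).
It fails at once if a coated tumbler is tipped over (angle between any of blue_cup, red_cup, green_cup, yellow_cup's own z axis and vertical above 0.8 rad).
It fails at once if the plain steel tumbler is shifted or knocked over (distance of steel_cup from where it was at the start of the episode above 0.03 m or angle between steel_cup's own z axis and vertical above 0.4 rad).
It also fails if it takes over 120 s, if anything falls off the work surface, if the arm or the gripper's body presses on something with over 40 N, if the wrist force passes 120 N, or if a joint passes its speed limit or range.

## Working session

There is one attempt and no reset: what is moved stays moved. The work goes in short steps, Python scripts to look and compute and a tool call to move; the robot and the scene stay as the last step left them, time stands still between calls to the robot, and variables do not carry over. Pictures are saved under pics/ and viewed, and the job is handed in when it is done.

Besides the shell and the picture viewer there is one more tool, called as name(argument=value, ...), one argument or row to a line, values as JSON. play_rows: Moves the arm, as the interface text tells. Shift numbers are shares of 0.3 m and turn numbers shares of 0.08 rad, none past 1 either way. Its arguments: {"type":"object","properties":{"increments":{"type":"string"},"newtons":{"type":"number"}},"required":["increments"]}

```bash
ls; mkdir -p pics
python3 - <<'E'
from plant import bot
import cv2,numpy as np
print(bot.get_obs())
for n in("scene","top"):
    p,d=bot.grab_frame(n); cv2.imwrite(f"pics/{n}0.png",p[:,:,::-1]); np.savez(f"pics/{n}0.npz",p=p,d=d)
    i=bot.camera_info(n); print(n,i)
    print((d>0).mean())
E
```

```text
pics
{'time_s': 0.0, 'joint_pos': array([-1.23340542e+00,  3.53664603e-01,  1.63412135e+00, -1.06150179e-05,
        1.15518369e+00, -2.40037542e-03]), 'joint_velocities': array([ 0.00162257, -0.00286304, -0.00033217,  0.00033896, -0.00071147,
       -0.00048313]), 'tau': array([ 3.82636526e-04, -5.93831420e+01, -3.34215975e+01,  6.93792757e-02,
        2.32248777e-02, -1.69256286e-04]), 'position': array([ 0.20814172, -0.58880683,  0.21385888]), 'tool_rot': array([-2.56441689e+00,  1.81339608e+00,  1.77142208e-03]), 'force': array([ 0.37310328, -0.0560572 , -0.20001454]), 'wrist_torque': array([-0.07619063,  0.02142319, -0.04187784]), 'finger_gap': 1.001491284174631}
scene {'fx': 351.4679196008087, 'fy': 351.4679196008087, 'cx': 257.99394916005446, 'cy': 187.329371155989, 'R': array([[-0.72662247,  0.68692512, -0.01239655],
       [ 0.58625156,  0.61052098, -0.53251595],
       [-0.35823023, -0.39420555, -0.84632919]]), 't': array([ 0.3722719 , -0.26065935,  1.3614614 ])}
0.9958648681640625
top {'fx': 440.18316600465687, 'fy': 440.18316600465687, 'cx': 255.87244314507376, 'cy': 192.72096889901619, 'R': array([[-0.01146402, -0.9999275 ,  0.00368469],
       [-0.99407647,  0.01099851, -0.10812493],
       [ 0.10807657, -0.00490241, -0.99413049]]), 't': array([-2.33006964e-04,  5.22204422e-01,  1.22572164e+00])}
0.9958597819010416
```

View pics/scene0.png

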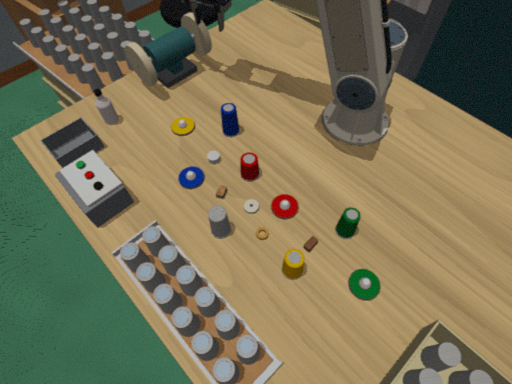

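View pics/top0.png

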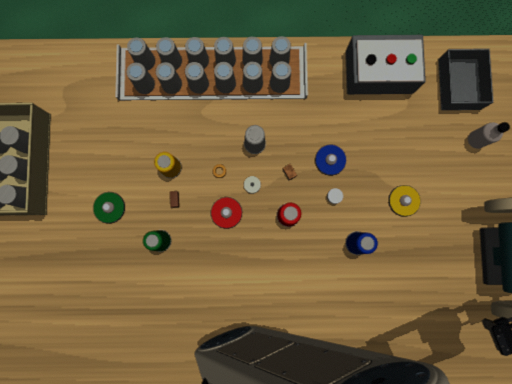

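```bash
cat > h.py <<'E'
import cv2,numpy as np
from plant import bot
HUE={'red':(172,6),'yellow':(20,33),'green':(45,85),'blue':(105,130)}
def cmask(p,c):
    h=cv2.cvtColor(p,cv2.COLOR_RGB2HSV); H,S,V=cv2.split(h); a,b=HUE[c]
    m=((H>=a)|(H<=b)) if a>b else ((H>=a)&(H<=b))
    smin=200 if c=='yellow' else 140
    return (m&(S>=smin)&(V>40)).astype(np.uint8)*255
def ray(ci,u,v):
    d=ci['R'].T@np.array([(u-ci['cx'])/ci['fx'],(v-ci['cy'])/ci['fy'],1.]); o=-ci['R'].T@ci['t']; return o,d/np.linalg.norm(d)
def plane(ci,u,v,z):
    o,d=ray(ci,u,v); return o+d*(z-o[2])/d[2]
def tri(r1,r2):
    A=np.zeros((3,3));b=np.zeros(3)
    for o,d in(r1,r2):
        P=np.eye(3)-np.outer(d,d);A+=P;b+=P@o
    x=np.linalg.solve(A,b); return x,[np.linalg.norm((np.eye(3)-np.outer(d,d))@(x-o)) for o,d in(r1,r2)]
def cloud(ci,d):
    v,u=np.indices(d.shape); X=np.stack([(u-ci['cx'])/ci['fx']*d,(v-ci['cy'])/ci['fy']*d,d],-1)
    return (X-ci['t'])@ci['R']
E
python3 - <<'E'
from h import *
for n in("scene","top"):
    z=np.load(f"pics/{n}0.npz");p,d=z['p'],z['d'];ci=bot.camera_info(n);W=cloud(ci,d)
    for c in HUE:
        m=cmask(p,c);k,l,s,ct=cv2.connectedComponentsWithStats(m)
        for i in range(1,k):
            if s[i,4]>60:
                w=W[l==i]; cn=cv2.findContours((l==i).astype(np.uint8),cv2.RETR_EXTERNAL,cv2.CHAIN_APPROX_NONE)[0][0]
                e=cv2.fitEllipse(cv2.convexHull(cn))
                print(n,c,s[i],np.round(e[0],1),np.round(e[1],1),'zmed/max',np.round(np.median(w[:,2]),3),np.round(w[:,2].max(),3),np.round(np.median(w,0),3))
E
```

```text
scene red [241 153  18  27 325] [248.8 165.8] [20.2 27.7] zmed/max 0.063 1.018 [ 0.478 -0.077  0.063]
scene red [271 194  27  24 415] [284.4 205.8] [23.4 26.8] zmed/max 0.01 1.018 [0.474 0.085 0.01 ]
scene yellow [172 117  22  17 233] [182.6 125.2] [17. 22.] zmed/max 0.01 1.018 [ 0.503 -0.428  0.01 ]
scene yellow [283 249  21  29 348] [293.2 263.1] [21.  29.9] zmed/max 0.083 1.018 [0.623 0.258 0.083]
scene green [337 208  23  29 305] [348.2 221.9] [19.4 31.3] zmed/max 0.081 1.018 [0.415 0.277 0.081]
scene green [350 269  30  30 558] [364.2 283.8] [27.2 31.6] zmed/max 0.01 1.018 [0.492 0.422 0.01 ]
scene blue [221 104  18  32 356] [229.4 119.1] [18.1 34.2] zmed/max 0.076 1.018 [ 0.396 -0.271  0.076]
scene blue [179 167  25  21 323] [190.8 176.9] [20.1 24.9] zmed/max 0.01 1.018 [ 0.625 -0.217  0.01 ]
top red [387  54   9  10  73] [390.9  58.7] [8.7 9.9] zmed/max 0.123 0.129 [ 0.875 -0.378  0.123]
top red [211 197  31  31 658] [226.1 212.4] [30.6 30.9] zmed/max 0.01 1.275 [0.467 0.08  0.01 ]
top red [278 203  23  24 242] [289.3 213.9] [22.3 23.2] zmed/max 0.084 1.275 [ 0.455 -0.093  0.084]
top yellow [155 152  25  25 246] [166.7 164. ] [21.3 27. ] zmed/max 0.092 1.275 [0.594 0.232 0.092]
top yellow [390 186  30  30 594] [404.5 200.4] [29.3 30.3] zmed/max 0.01 1.275 [ 0.496 -0.434  0.01 ]
top green [407  54   9  10  66] [411.2  58.5] [8.6 9. ] zmed/max 0.123 0.129 [ 0.876 -0.434  0.123]
top green [ 94 193  30  30 587] [108.4 207.2] [29.3 30.1] zmed/max 0.01 1.275 [0.485 0.417 0.01 ]
top green [143 231  19  20 137] [152.1 240.3] [18.3 19. ] zmed/max 0.104 1.275 [0.391 0.267 0.104]
top blue [316 145  30  30 585] [330.3 159.5] [29.1 29.6] zmed/max 0.01 1.275 [ 0.617 -0.223  0.01 ]
top blue [356 233  21  21 189] [366.1 243. ] [20.3 21.2] zmed/max 0.119 0.128 [ 0.377 -0.287  0.119]
```

```bash
cat > m.py <<'E'
from h import *
def meas(tag):
    R={}
    for n in("scene","top"):
        z=np.load(f"pics/{n}{tag}.npz");p,d=z['p'],z['d'];ci=bot.camera_info(n);W=cloud(ci,d)
        for c in HUE:
            m=cmask(p,c);k,l,s,ct=cv2.connectedComponentsWithStats(m)
            for i in range(1,k):
                w=np.median(W[l==i],0)
                if s[i,4]<=60 or w[0]>.8: continue
                cn=max(cv2.findContours((l==i).astype(np.uint8),cv2.RETR_EXTERNAL,cv2.CHAIN_APPROX_NONE)[0],key=len)
                h=cv2.convexHull(cn); f=np.zeros_like(m);cv2.drawContours(f,[h],-1,255,-1)
                kind='nest' if w[2]<.03 else 'cup'
                if kind=='nest': e=cv2.fitEllipse(h)
                else:
                    g=(f>0)&(m==0)
                    g=cv2.morphologyEx(g.astype(np.uint8),cv2.MORPH_OPEN,np.ones((3,3)))
                    kk,ll,ss,cc=cv2.connectedComponentsWithStats(g)
                    j=1+np.argmax(ss[1:,4]); cn2=max(cv2.findContours((ll==j).astype(np.uint8),cv2.RETR_EXTERNAL,cv2.CHAIN_APPROX_NONE)[0],key=len)
                    e=cv2.fitEllipse(cn2); 
                    zz=W[ll==j]; wz=np.median(zz,0)
                    w=wz
                R.setdefault((c,kind),{})[n]=(e[0],e[1],w)
    return R
if __name__=="__main__":
    import sys
    H=dict(blue=.12,red=.085,green=.105,yellow=.095)
    cs,ctp=bot.camera_info('scene'),bot.camera_info('top')
    for k,v in sorted(meas(sys.argv[1]).items()):
        z=.01 if k[1]=='nest' else H[k[0]]
        for n,ci in(('scene',cs),('top',ctp)):
            if n in v: print(k,n,np.round(v[n][0],1),np.round(v[n][1],1),'depth',np.round(v[n][2],3),'plane',np.round(plane(ci,*v[n][0],z),4)[:2])
        if len(v)==2:
            x,e=tri(ray(cs,*v['scene'][0]),ray(ctp,*v['top'][0])); print('   TRI',np.round(x,4),np.round(e,4))
E
python3 m.py 0
```

```text
('blue', 'cup') scene [228.  107.5] [ 6.9 10.5] depth [ 0.38  -0.293  0.12 ] plane [ 0.3786 -0.2935]
('blue', 'cup') top [367.1 242.8] [12.9 13.7] depth [ 0.377 -0.294  0.121] plane [ 0.3776 -0.2945]
   TRI [ 0.3776 -0.2949  0.1182] [0. 0.]
('blue', 'nest') scene [190.8 176.9] [20.1 24.9] depth [ 0.625 -0.217  0.01 ] plane [ 0.6227 -0.2216]
('blue', 'nest') top [330.3 159.5] [29.1 29.6] depth [ 0.617 -0.223  0.01 ] plane [ 0.6192 -0.2244]
   TRI [ 0.6206 -0.2257  0.0034] [0.0003 0.0003]
('green', 'cup') scene [351.6 214. ] [10.1 11.9] depth [0.391 0.272 0.106] plane [0.3907 0.2709]
('green', 'cup') top [151.9 240.4] [12.4 13.1] depth [0.391 0.27  0.105] plane [0.3903 0.2702]
   TRI [0.3902 0.2706 0.1038] [0.0002 0.0002]
('green', 'nest') scene [364.2 283.8] [27.2 31.6] depth [0.492 0.422 0.01 ] plane [0.4892 0.4208]
('green', 'nest') top [108.4 207.2] [29.3 30.1] depth [0.485 0.417 0.01 ] plane [0.4869 0.4186]
   TRI [0.4872 0.4205 0.0048] [0.0002 0.0002]
('red', 'cup') scene [248.7 158.3] [ 9.  11.3] depth [ 0.461 -0.097  0.086] plane [ 0.4604 -0.0982]
('red', 'cup') top [290.4 212.8] [13.  13.5] depth [ 0.46  -0.098  0.085] plane [ 0.4603 -0.0986]
   TRI [ 0.4602 -0.0985  0.0845] [0.0001 0.0001]
('red', 'nest') scene [284.4 205.8] [23.4 26.8] depth [0.474 0.085 0.01 ] plane [0.471  0.0823]
('red', 'nest') top [226.1 212.4] [30.6 30.9] depth [0.467 0.08  0.01 ] plane [0.4682 0.08  ]
   TRI [0.4686 0.0804 0.0045] [0. 0.]
('yellow', 'cup') scene [294.3 257. ] [12.4 13.3] depth [0.605 0.244 0.096] plane [0.6041 0.2443]
('yellow', 'cup') top [163.6 161.3] [13.  13.4] depth [0.604 0.243 0.096] plane [0.6036 0.2437]
   TRI [0.6038 0.244  0.0938] [0.0001 0.0001]
('yellow', 'nest') scene [182.6 125.2] [17. 22.] depth [ 0.503 -0.428  0.01 ] plane [ 0.4994 -0.4334]
('yellow', 'nest') top [404.5 200.4] [29.3 30.3] depth [ 0.496 -0.434  0.01 ] plane [ 0.4971 -0.4352]
   TRI [ 0.4976 -0.4368  0.0058] [0.0002 0.0002]
```

```bash
cat > go.py <<'E'
import sys
from h import *
from scipy.spatial.transform import Rotation as Ro
o=bot.get_obs(); R=Ro.from_rotvec(o['tool_rot']).as_matrix()
print('t',o['time_s'],'pos',np.round(o['position'],4),'gap',round(o['finger_gap'],3),'F',np.round(o['force'],1),'q',np.round(o['joint_pos'],2)); print(np.round(R,3).tolist())
for a in sys.argv[1:]:
    t=np.array([float(x) for x in a.split(',')]); d=R.T@(t-o['position'])/.3; n=int(np.ceil(np.linalg.norm(d)/.13))
    print(a,'total',np.round(d,3),'rows',n,'each',np.round(d/n,4)); o['position']=t
E
python3 go.py .378,-.2942,.214 .378,-.2942,.056
python3 - <<'E'
from h import *
z=np.load("pics/top0.npz");W=cloud(bot.camera_info('top'),z['d']);w=W[130:142,245:265]; print(w[w[:,:,2]>.1].mean(0), np.median(w[w[:,:,2]>.1],0))
E
```

```text
t 0.1 pos [ 0.2082 -0.5888  0.2139] gap 1.0 F [-0.1  0.3  0.2] q [-1.23  0.35  1.63 -0.    1.16 -0.  ]
[[0.333, -0.943, -0.0], [-0.943, -0.333, 0.001], [-0.001, 0.0, -1.0]]
.378,-.2942,.214 total [-0.737 -0.861  0.001] rows 9 each [-0.0819 -0.0957  0.0001]
.378,-.2942,.056 total [ 0.001 -0.     0.527] rows 5 each [ 1.000e-04 -0.000e+00  1.053e-01]
[ 0.66789313 -0.00283991  0.11495272] [ 0.66928435 -0.00246677  0.10981705]
```

play_rows(
  increments="-0.04 -0.048 0 0 0;-0.082 -0.096 0 0 0;-0.082 -0.096 0 0 0;-0.082 -0.096 0 0 0;-0.082 -0.096 0 0 0;-0.082 -0.096 0 0 0;-0.082 -0.096 0 0 0;-0.082 -0.096 0 0 0;-0.082 -0.096 0 0 0;-0.04 -0.048 0 0 0;0 0 0 0 0;0 0 0 0 0",
  newtons=25,
)

```text
time_s: 1.1
position: [0.3824, -0.281, 0.2099]
tool_rot: [-2.56, 1.818, 0.009]
force: [-0.1, -0.5, -0.2]
finger_gap: 0.998
```

```bash
python3 go.py .378,-.2942,.214 .378,-.2942,.056
```

```text
t 1.1 pos [ 0.3824 -0.281   0.2099] gap 0.998 F [-0.1 -0.5 -0.2] q [-0.64  0.13  1.95  0.    1.08  0.6 ]
[[0.33, -0.944, -0.004], [-0.944, -0.33, 0.005], [-0.006, 0.002, -1.0]]
.378,-.2942,.214 total [ 0.037  0.028 -0.014] rows 1 each [ 0.0367  0.0283 -0.0138]
.378,-.2942,.056 total [ 0.003 -0.001  0.527] rows 5 each [ 0.0006 -0.0002  0.1053]
```

play_rows(
  increments="0.037 0.028 -0.014 0 0;0 0 0 0 0;0 0 0 0 0",
)

```text
time_s: 1.35
position: [0.3769, -0.2958, 0.2136]
tool_rot: [-2.561, 1.818, 0.011]
force: [-0.4, -0.0, 0.2]
finger_gap: 0.998
```

```bash
python3 go.py .378,-.2942,.2 .378,-.2942,.056
```

```text
t 1.35 pos [ 0.3769 -0.2958  0.2136] gap 0.998 F [-0.4 -0.   0.2] q [-0.67  0.13  1.93  0.    1.09  0.56]
[[0.33, -0.944, -0.005], [-0.944, -0.33, 0.005], [-0.006, 0.003, -1.0]]
.378,-.2942,.2 total [-0.004 -0.005  0.045] rows 1 each [-0.0036 -0.0054  0.0454]
.378,-.2942,.056 total [ 0.003 -0.001  0.48 ] rows 4 each [ 0.0007 -0.0004  0.12  ]
```

play_rows(
  increments="-0.003 -0.004 0.06 0 0;0 0 0.08 0 0;0 0 0.08 0 0;0 0 0.08 0 0;0 0 0.08 0 0;0 0 0.07 0 0;0 0 0.04 0 0;0 0 0.02 0 0;0 0 0 0 0;0 0 0 0 0",
)

```text
time_s: 2.18
position: [0.3739, -0.3003, 0.054]
tool_rot: [-2.548, 1.837, 0.007]
force: [-0.4, 0.5, -0.4]
finger_gap: 0.997
```

```bash
python3 go.py .378,-.2942,.056
```

```text
t 2.1833 pos [ 0.3739 -0.3003  0.054 ] gap 0.997 F [-0.4  0.5 -0.4] q [-0.68  0.36  2.06  0.    0.72  0.57]
[[0.316, -0.949, -0.003], [-0.949, -0.316, 0.003], [-0.004, 0.002, -1.0]]
.378,-.2942,.056 total [-0.015 -0.019 -0.006] rows 1 each [-0.0151 -0.0193 -0.0065]
```

play_rows(
  increments="-0.015 -0.019 -0.006 0 0;0 0 0 0 0;0 0 0 0 160;0 0 0 0 160;0 0 0 0 160;0 0 0 0 160;0 0 0 0 160;0 0 0 0 160;0 0 0 0 160;0 0 0 0 160",
)

```text
time_s: 3.02
position: [0.3806, -0.2956, 0.0602]
tool_rot: [-2.548, 1.838, -0.005]
force: [0.6, -0.6, -0.5]
finger_gap: 0.649
```

```bash
python3 go.py .378,-.2942,.2
```

```text
t 3.0167 pos [ 0.3806 -0.2956  0.0602] gap 0.649 F [ 0.6 -0.6 -0.5] q [-0.66  0.35  2.06  0.    0.73  0.59]
[[0.316, -0.949, 0.003], [-0.949, -0.316, -0.002], [0.002, -0.002, -1.0]]
.378,-.2942,.2 total [-0.006  0.006 -0.466] rows 4 each [-0.0015  0.0015 -0.1165]
```

play_rows(
  increments="0 0 -0.03 0 160;0 0 -0.06 0 160;0 0 -0.06 0 160;0 0 -0.08 0 160;0 0 -0.08 0 160;0 0 -0.06 0 160;0 0 -0.03 0 160;0 0 0 0 160;0 0 0 0 160",
)

```text
time_s: 3.77
position: [0.3783, -0.2941, 0.1875]
tool_rot: [-2.547, 1.838, 0.002]
force: [-0.8, -0.4, -0.7]
finger_gap: 0.649
```

```bash
python3 go.py .62,-.224,.175
```

```text
t 3.7667 pos [ 0.3783 -0.2941  0.1875] gap 0.649 F [-0.8 -0.4 -0.7] q [-0.66  0.16  1.96  0.    1.02  0.59]
[[0.315, -0.949, -0.001], [-0.949, -0.315, 0.001], [-0.002, 0.0, -1.0]]
.62,-.224,.175 total [ 0.032 -0.838  0.041] rows 7 each [ 0.0046 -0.1198  0.0059]
```

play_rows(
  increments="0 -0.04 0 0 160;0.003 -0.08 0 0 160;0.004 -0.09 0 0 160;0.004 -0.09 0 0 160;0.004 -0.09 0 0 160;0.004 -0.09 0 0 160;0.004 -0.09 0 0 160;0.004 -0.09 0 0 160;0.003 -0.08 0 0 160;0.002 -0.05 0 0 160;0 -0.03 0 0 160;0 0 0 0 160;0 0 0 0 160;0 0 0 0 160",
)

```text
time_s: 4.93
position: [0.6241, -0.2119, 0.1633]
tool_rot: [2.542, -1.839, -0.046]
force: [-0.4, 0.4, -1.1]
finger_gap: 0.648
```

```bash
python3 go.py .622,-.223,.17
python3 - <<'E'
from h import *
for n in("scene","wrist"):
    p,d=bot.grab_frame(n); cv2.imwrite(f"pics/{n}1.png",p[:,:,::-1])
E
```

```text
t 4.9333 pos [ 0.6241 -0.2119  0.1633] gap 0.648 F [-0.4  0.4 -1.1] q [-0.33  0.47  1.58  0.01  1.12  0.92]
[[0.313, -0.95, -0.026], [-0.95, -0.313, 0.014], [-0.021, 0.02, -1.0]]
.622,-.223,.17 total [ 0.032  0.019 -0.023] rows 1 each [ 0.0324  0.0187 -0.0228]
```

View pics/scene1.png

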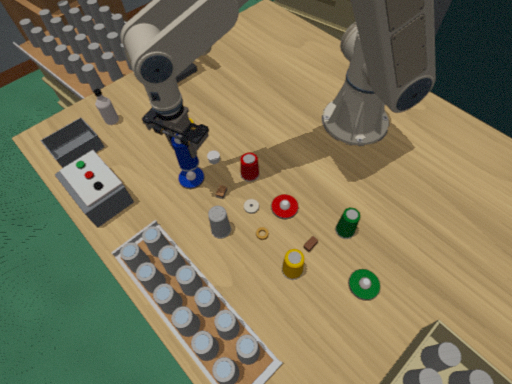

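View pics/wrist1.png

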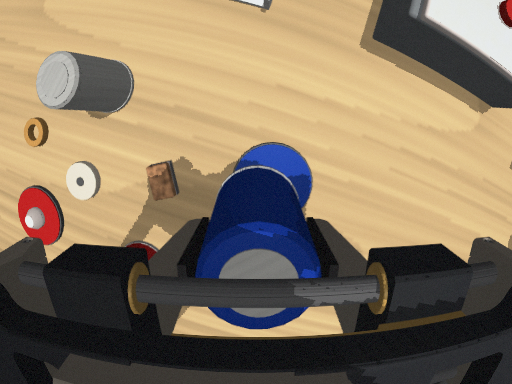

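play_rows(
  increments="0.032 0.019 0 0 160;0 0 0 0 160;0 0 0 0 160",
)

```text
time_s: 5.28
position: [0.6196, -0.2254, 0.1645]
tool_rot: [2.54, -1.842, -0.044]
force: [-0.1, -0.2, -1.0]
finger_gap: 0.647
```

```bash
python3 go.py .622,-.223,.1 .622,-.223,.07
```

```text
t 5.2833 pos [ 0.6196 -0.2254  0.1645] gap 0.647 F [-0.1 -0.2 -1. ] q [-0.35  0.47  1.58  0.    1.13  0.9 ]
[[0.311, -0.95, -0.025], [-0.95, -0.311, 0.013], [-0.021, 0.02, -1.0]]
.622,-.223,.1 total [-0.001 -0.014  0.215] rows 2 each [-0.0004 -0.0072  0.1074]
.622,-.223,.07 total [ 0.002 -0.002  0.1  ] rows 1 each [ 0.0021 -0.002   0.1   ]
```

play_rows(
  increments="0 -0.012 0.04 0 160;0 0 0.05 0 160;0 0 0.05 0 160;0 0 0.04 0 160;0 0 0.03 0 160;0 0 0.02 0 160;0 0 0 0 160;0 0 0 0 160",
)

```text
time_s: 5.95
position: [0.6215, -0.225, 0.0906]
tool_rot: [2.538, -1.847, -0.04]
force: [0.2, -1.3, -1.2]
finger_gap: 0.646
```

```bash
python3 go.py .622,-.223,.071
```

```text
t 5.95 pos [ 0.6215 -0.225   0.0906] gap 0.646 F [ 0.2 -1.3 -1.2] q [-0.35  0.55  1.63  0.01  0.99  0.9 ]
[[0.307, -0.951, -0.023], [-0.951, -0.308, 0.013], [-0.019, 0.018, -1.0]]
.622,-.223,.071 total [-0.004 -0.005  0.065] rows 1 each [-0.0045 -0.0047  0.0653]
```

play_rows(
  increments="-0.004 -0.005 0.02 0 160;0 0 0.02 0 160;0 0 0.01 0 160;0 0 0 0 160;0 0 0 0 160",
  newtons=35,
)

```text
time_s: 6.37
position: [0.6236, -0.2232, 0.0757]
tool_rot: [2.539, -1.847, -0.036]
force: [1.3, -0.4, -1.8]
finger_gap: 0.645
```

```bash
python3 go.py .622,-.223,.071;python3 - <<'E'
from h import *
for n in("scene","wrist"):
    p,d=bot.grab_frame(n); cv2.imwrite(f"pics/{n}2.png",cv2.resize(p[80:240,120:280],(800,600))[:,:,::-1] if n=="scene" else p[:,:,::-1])
E
```

```text
t 6.3667 pos [ 0.6236 -0.2232  0.0757] gap 0.645 F [ 1.3 -0.4 -1.8] q [-0.35  0.57  1.63  0.01  0.96  0.91]
[[0.308, -0.951, -0.02], [-0.951, -0.308, 0.012], [-0.017, 0.015, -1.0]]
.622,-.223,.071 total [-0.002  0.005  0.016] rows 1 each [-0.0021  0.0048  0.0157]
```

View pics/scene2.png

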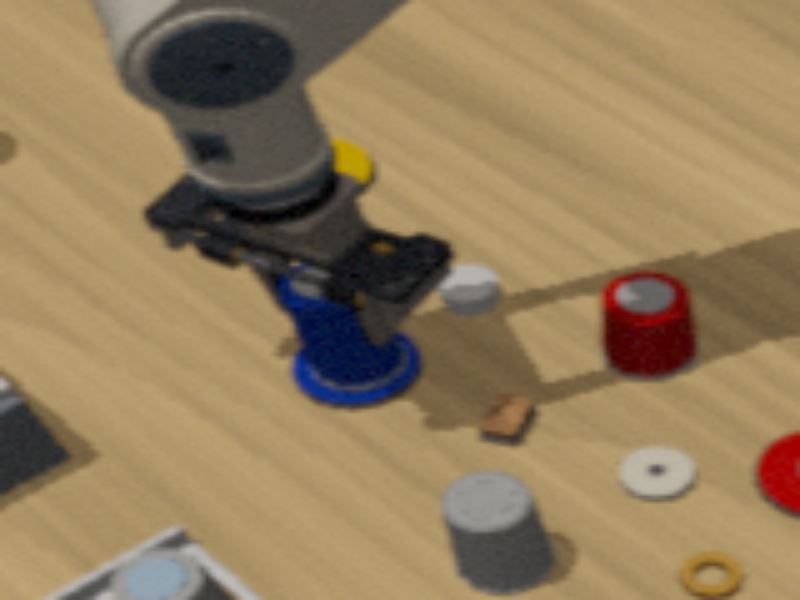

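View pics/wrist2.png

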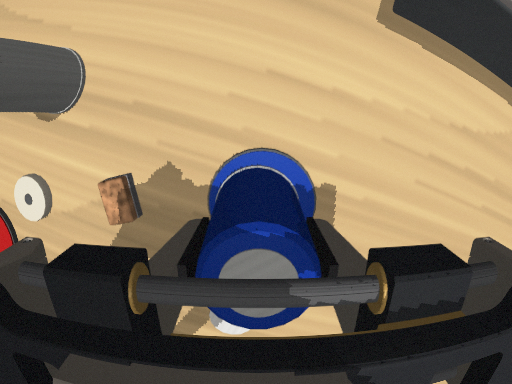

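play_rows(
  increments="0 0.003 0.008 0 160;0 0 0.006 0 160;0 0 0.004 0 160;0 0 0 0 160",
)

```text
time_s: 6.8
position: [0.6232, -0.2238, 0.0709]
tool_rot: [2.539, -1.847, -0.033]
force: [0.6, -0.5, -1.4]
finger_gap: 0.642
```

```bash
python3 go.py .622,-.223,.071
```

```text
t 6.8 pos [ 0.6232 -0.2238  0.0709] gap 0.642 F [ 0.6 -0.5 -1.4] q [-0.35  0.57  1.64  0.01  0.95  0.91]
[[0.308, -0.951, -0.018], [-0.951, -0.308, 0.011], [-0.016, 0.014, -1.0]]
.622,-.223,.071 total [-0.004  0.003 -0.   ] rows 1 each [-0.0039  0.0029 -0.0002]
```

play_rows(
  increments="0 0 0.006 0 160;0 0 0.004 0 160;0 0 0 0 160",
)

```text
time_s: 7.05
position: [0.6238, -0.2238, 0.071]
tool_rot: [2.539, -1.848, -0.032]
force: [-0.3, -0.0, -1.4]
finger_gap: 0.645
```

```bash
python3 go.py .622,-.223,.071
```

```text
t 7.05 pos [ 0.6238 -0.2238  0.071 ] gap 0.645 F [-0.3 -0.  -1.4] q [-0.35  0.57  1.64  0.01  0.95  0.91]
[[0.307, -0.951, -0.017], [-0.951, -0.308, 0.011], [-0.016, 0.013, -1.0]]
.622,-.223,.071 total [-0.004  0.005  0.   ] rows 1 each [-0.0044  0.0048  0.0002]
```

play_rows(
  increments="-0.003 0.003 0.012 0 160;0 0 0.01 0 160;0 0 0.008 0 160",
)

```text
time_s: 7.3
position: [0.6247, -0.2235, 0.0701]
tool_rot: [-2.539, 1.848, 0.025]
force: [-7.1, 2.7, 19.1]
finger_gap: 0.646
```

```bash
python3 go.py .622,-.223,.071
```

```text
t 7.3 pos [ 0.6247 -0.2235  0.0701] gap 0.646 F [-7.1  2.7 19.1] q [-0.35  0.57  1.64  0.01  0.95  0.91]
[[0.307, -0.952, -0.012], [-0.952, -0.307, 0.01], [-0.013, 0.009, -1.0]]
.622,-.223,.071 total [-0.004  0.008 -0.003] rows 1 each [-0.0043  0.008  -0.0029]
```

play_rows(
  increments="0 0 -0.003 0 160;0 0 0 0 140;0 0 0 0 100;0 0 0 0 0;0 0 0 0 0;0 0 0 0 0;0 0 0 0 0;0 0 0 0 0;0 0 0 0 0",
)

```text
time_s: 8.05
position: [0.6249, -0.2236, 0.0705]
tool_rot: [-2.539, 1.848, 0.024]
force: [0.2, -0.2, 0.5]
finger_gap: 0.999
```

```bash
python3 go.py .622,-.223,.2
```

```text
t 8.05 pos [ 0.6249 -0.2236  0.0705] gap 0.999 F [ 0.2 -0.2  0.5] q [-0.35  0.57  1.64  0.01  0.95  0.91]
[[0.307, -0.952, -0.012], [-0.952, -0.307, 0.01], [-0.013, 0.008, -1.0]]
.622,-.223,.2 total [-0.01   0.012 -0.431] rows 4 each [-0.0026  0.003  -0.1079]
```

play_rows(
  increments="0 0 -0.03 0 0;0 0 -0.06 0 0;0 0 -0.08 0 0;0 0 -0.08 0 0;0 0 -0.08 0 0;0 0 -0.07 0 0;0 0 -0.04 0 0;0 0 0 0 0;0 0 0 0 0",
)

```text
time_s: 8.8
position: [0.6259, -0.2248, 0.2122]
tool_rot: [-2.539, 1.848, 0.025]
force: [0.0, 0.3, -0.1]
finger_gap: 0.998
```

```bash
python3 go.py .4603,-.0984,.19
```

```text
t 8.8 pos [ 0.6259 -0.2248  0.2122] gap 0.998 F [ 0.   0.3 -0.1] q [-0.35  0.43  1.53  0.01  1.2   0.91]
[[0.307, -0.952, -0.012], [-0.952, -0.307, 0.01], [-0.013, 0.009, -1.0]]
.4603,-.0984,.19 total [-0.569  0.395  0.085] rows 6 each [-0.0949  0.0659  0.0142]
```

play_rows(
  increments="-0.04 0.028 0 0 0;-0.08 0.056 0 0 0;-0.09 0.063 0 0 0;-0.09 0.063 0 0 0;-0.09 0.063 0.01 0 0;-0.08 0.056 0.01 0 0;-0.05 0.035 0.01 0 0;-0.02 0.014 0 0 0;0 0 0 0 0;0 0 0 0 0",
)

```text
time_s: 9.63
position: [0.4567, -0.1004, 0.1974]
tool_rot: [2.536, -1.848, -0.039]
force: [1.4, 0.4, 0.6]
finger_gap: 1.0
```

```bash
python3 go.py .4603,-.0984,.12 .4603,-.0984,.036
```

```text
t 9.6333 pos [ 0.4567 -0.1004  0.1974] gap 1.0 F [1.4 0.4 0.6] q [-0.22  0.14  1.96  0.01  1.07  1.03]
[[0.306, -0.952, -0.022], [-0.952, -0.306, 0.012], [-0.018, 0.017, -1.0]]
.4603,-.0984,.12 total [ 0.002 -0.018  0.258] rows 2 each [ 0.001  -0.009   0.1289]
.4603,-.0984,.036 total [ 0.005 -0.005  0.28 ] rows 3 each [ 0.0017 -0.0016  0.0933]
```

play_rows(
  increments="0.002 -0.01 0.06 0 0;0.002 -0.005 0.08 0 0;0.001 -0.002 0.08 0 0;0.001 -0.002 0.08 0 0;0.001 -0.002 0.08 0 0;0 0 0.07 0 0;0 0 0.04 0 0;0 0 0.02 0 0;0 0 0 0 0;0 0 0 0 0",
)

```text
time_s: 10.47
position: [0.4764, -0.1069, 0.0377]
tool_rot: [-2.536, 1.854, 0.02]
force: [0.1, -0.0, -0.3]
finger_gap: 1.001
```

```bash
python3 go.py .4603,-.0984,.036
```

```text
t 10.4667 pos [ 0.4764 -0.1069  0.0377] gap 1.001 F [ 0.1 -0.  -0.3] q [-0.23  0.4   2.05  0.01  0.7   1.03]
[[0.303, -0.953, -0.01], [-0.953, -0.303, 0.008], [-0.011, 0.007, -1.0]]
.4603,-.0984,.036 total [-0.043  0.042  0.006] rows 1 each [-0.0433  0.0425  0.0065]
```

play_rows(
  increments="-0.043 0.042 0.004 0 0;0 0 0 0 0;0 0 0 0 0",
)

```text
time_s: 10.72
position: [0.4638, -0.0998, 0.0386]
tool_rot: [-2.534, 1.853, 0.013]
force: [-0.0, -0.4, 0.9]
finger_gap: 0.998
```

```bash
python3 go.py .4603,-.0984,.036;python3 - <<'E'
from h import *
for n in("wrist","scene"):
    p,d=bot.grab_frame(n); cv2.imwrite(f"pics/{n}3.png",cv2.resize(p[80:240,120:280],(800,600))[:,:,::-1] if n=="scene" else p[:,:,::-1])
E
```

```text
t 10.7167 pos [ 0.4638 -0.0998  0.0386] gap 0.998 F [-0.  -0.4  0.9] q [-0.22  0.39  2.08  0.01  0.68  1.04]
[[0.303, -0.953, -0.005], [-0.953, -0.303, 0.007], [-0.008, 0.003, -1.0]]
.4603,-.0984,.036 total [-0.008  0.01   0.009] rows 1 each [-0.0078  0.0098  0.0089]
```

View pics/wrist3.png

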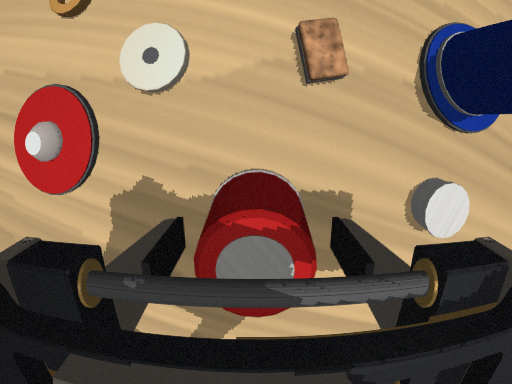

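View pics/scene3.png

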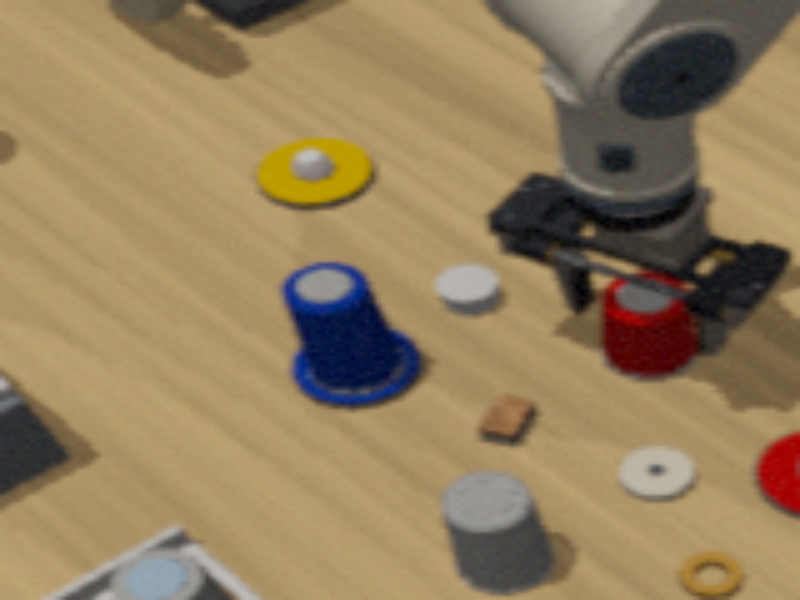

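play_rows(
  increments="-0.006 0.009 0.006 0 0;0 0 0 0 0;0 0 0 0 100;0 0 0 0 140;0 0 0 0 140;0 0 0 0 140;0 0 0 0 140;0 0 0 0 140;0 0 0 0 140",
)

```text
time_s: 11.57
position: [0.4631, -0.0998, 0.0381]
tool_rot: [-2.532, 1.853, 0.008]
force: [0.2, -0.4, 0.3]
finger_gap: 0.682
```

```bash
python3 go.py .4603,-.0984,.12
```

```text
t 11.5667 pos [ 0.4631 -0.0998  0.0381] gap 0.682 F [ 0.2 -0.4  0.3] q [-0.22  0.38  2.09  0.01  0.68  1.04]
[[0.303, -0.953, -0.002], [-0.953, -0.303, 0.006], [-0.006, 0.0, -1.0]]
.4603,-.0984,.12 total [-0.009  0.008 -0.273] rows 3 each [-0.003   0.0025 -0.091 ]
```

play_rows(
  increments="0 0 -0.03 0 140;0 0 -0.06 0 140;0 0 -0.08 0 140;0 0 -0.06 0 140;0 0 -0.03 0 140;0 0 0 0 140;-0.04 -0.015 0 0 140;-0.07 -0.026 0 0 140;-0.08 -0.03 0 0 140;-0.08 -0.03 0 0 140;-0.08 -0.03 0 0 140;-0.07 -0.026 0 0 140;-0.05 -0.019 0 0 140;-0.03 -0.01 0 0 140;-0.015 -0.005 0 0 140;0 0 0 0 140;0 0 0 0 140",
)

```text
time_s: 12.98
position: [0.4662, 0.0704, 0.1158]
tool_rot: [2.532, -1.856, -0.02]
force: [-0.8, -0.1, -0.4]
finger_gap: 0.684
```

```bash
python3 go.py .471,.081,.12 .471,.081,.048
```

```text
t 12.9833 pos [0.4662 0.0704 0.1158] gap 0.684 F [-0.8 -0.1 -0.4] q [0.14 0.25 2.04 0.01 0.86 1.4 ]
[[0.301, -0.954, -0.011], [-0.954, -0.301, 0.006], [-0.009, 0.009, -1.0]]
.471,.081,.12 total [-0.029 -0.026 -0.014] rows 1 each [-0.0289 -0.0259 -0.0141]
.471,.081,.048 total [ 0.002 -0.002  0.24 ] rows 2 each [ 0.001  -0.0011  0.12  ]
```

play_rows(
  increments="-0.028 -0.024 0 0 140;0 0 0 0 140;0 0 0.04 0 140;0 0 0.04 0 140;0 0 0.03 0 140;0 0 0 0 140;0 0 0 0 140",
)

```text
time_s: 13.57
position: [0.4721, 0.0786, 0.0819]
tool_rot: [2.528, -1.862, -0.017]
force: [0.3, 0.5, -1.5]
finger_gap: 0.684
```

```bash
python3 go.py .471,.081,.060
```

```text
t 13.5667 pos [0.4721 0.0786 0.0819] gap 0.684 F [ 0.3  0.5 -1.5] q [0.16 0.32 2.05 0.01 0.79 1.42]
[[0.297, -0.955, -0.01], [-0.955, -0.297, 0.005], [-0.008, 0.008, -1.0]]
.471,.081,.060 total [-0.008  0.001  0.073] rows 1 each [-0.0082  0.0007  0.073 ]
```

Landing expected at TCP z ≈ 0.048.

play_rows(
  increments="-0.008 0 0.03 0 140;0 0 0.03 0 140;0 0 0.02 0 140;0 0 0.012 0 140;0 0 0 0 140;0 0 0 0 140",
)

```text
time_s: 14.07
position: [0.4717, 0.081, 0.0522]
tool_rot: [2.528, -1.863, -0.016]
force: [0.0, 0.2, -2.0]
finger_gap: 0.681
```

```bash
python3 go.py .471,.081,.048
```

```text
t 14.0667 pos [0.4717 0.081  0.0522] gap 0.681 F [ 0.   0.2 -2. ] q [0.16 0.37 2.07 0.01 0.72 1.42]
[[0.296, -0.955, -0.009], [-0.955, -0.296, 0.005], [-0.008, 0.007, -1.0]]
.471,.081,.048 total [-0.001  0.002  0.014] rows 1 each [-0.0006  0.0021  0.014 ]
```

play_rows(
  increments="0 0 0.012 0 140;0 0 0.01 0 140;0 0 0.008 0 140",
)

```text
time_s: 14.32
position: [0.4726, 0.0813, 0.047]
tool_rot: [2.529, -1.863, -0.015]
force: [-16.0, -2.3, 54.7]
finger_gap: 0.683
```

play_rows(
  increments="0 0 -0.003 0 140;0 0 0 0 100;0 0 0 0 0;0 0 0 0 0;0 0 0 0 0;0 0 0 0 0;0 0 0 0 0;0 0 0 0 0;0 0 -0.03 0 0;0 0 -0.06 0 0;0 0 -0.08 0 0;0 0 -0.08 0 0;0 0 -0.08 0 0;0 0 -0.06 0 0;0 0 -0.04 0 0;0 0 0 0 0;0 0 0 0 0",
)

```text
time_s: 15.73
position: [0.4734, 0.0805, 0.1874]
tool_rot: [-2.529, 1.863, 0.013]
force: [-0.3, -0.4, 0.2]
finger_gap: 0.996
```

```bash
python3 go.py .3904,.2705,.18
```

```text
t 15.7333 pos [0.4734 0.0805 0.1874] gap 0.996 F [-0.3 -0.4  0.2] q [0.16 0.16 1.96 0.01 1.03 1.43]
[[0.296, -0.955, -0.006], [-0.955, -0.296, 0.006], [-0.007, 0.004, -1.0]]
.3904,.2705,.18 total [-0.687  0.076  0.03 ] rows 6 each [-0.1144  0.0127  0.005 ]
```

play_rows(
  increments="-0.04 0.004 0 0 0;-0.08 0.009 0 0 0;-0.09 0.01 0 0 0;-0.09 0.01 0 0 0;-0.09 0.01 0 0 0;-0.09 0.01 0 0 0;-0.08 0.009 0 0 0;-0.06 0.007 0 0 0;-0.04 0.004 0 0 0;-0.02 0.002 0 0 0;0 0 0 0 0;0 0 0 0 0",
)

```text
time_s: 16.73
position: [0.3763, 0.2786, 0.1775]
tool_rot: [2.513, -1.857, -0.028]
force: [-0.1, -0.7, -0.9]
finger_gap: 1.005
```

```bash
python3 go.py .3904,.2705,.13
```

```text
t 16.7333 pos [0.3763 0.2786 0.1775] gap 1.005 F [-0.1 -0.7 -0.9] q [0.62 0.16 1.98 0.01 1.02 1.89]
[[0.293, -0.956, -0.024], [-0.956, -0.294, -0.003], [-0.005, 0.024, -1.0]]
.3904,.2705,.13 total [ 0.04  -0.041  0.157] rows 2 each [ 0.0202 -0.0203  0.0787]
```

play_rows(
  increments="0.038 -0.038 0 0 0;0 0 0 0 0;0 0 0.05 0 0;0 0 0.05 0 0;0 0 0.04 0 0;0 0 0 0 0;0 0 0 0 0",
)

```text
time_s: 17.32
position: [0.3894, 0.2668, 0.1327]
tool_rot: [2.505, -1.865, -0.029]
force: [0.1, 0.9, 0.5]
finger_gap: 1.0
```

```bash
python3 go.py .3904,.2705,.046
```

```text
t 17.3167 pos [0.3894 0.2668 0.1327] gap 1.0 F [0.1 0.9 0.5] q [0.59 0.23 2.01 0.01 0.92 1.86]
[[0.287, -0.958, -0.026], [-0.958, -0.287, -0.004], [-0.004, 0.026, -1.0]]
.3904,.2705,.046 total [-0.01  -0.014  0.289] rows 3 each [-0.0033 -0.0048  0.0963]
```

play_rows(
  increments="-0.009 -0.01 0.03 0 0;0 0 0.05 0 0;0 0 0.05 0 0;0 0 0.04 0 0;0 0 0.03 0 0;0 0 0 0 0",
)

```text
time_s: 17.82
position: [0.393, 0.2717, 0.0722]
tool_rot: [2.507, -1.872, -0.026]
force: [0.5, 0.5, 0.4]
finger_gap: 0.997
```

```bash
python3 go.py .3904,.2705,.046
```

```text
t 17.8167 pos [0.393  0.2717 0.0722] gap 0.997 F [0.5 0.5 0.4] q [0.59 0.33 2.05 0.02 0.78 1.86]
[[0.284, -0.959, -0.021], [-0.959, -0.284, -0.0], [-0.006, 0.02, -1.0]]
.3904,.2705,.046 total [0.002 0.008 0.088] rows 1 each [0.002  0.0077 0.0876]
```

play_rows(
  increments="0.002 0.01 0.03 0 0;0 0.002 0.03 0 0;0 0 0.025 0 0;0 0 0 0 0;0 0 0 0 0;0 0 0 0 80;0 0 0 0 150;0 0 0 0 150;0 0 0 0 150;0 0 0 0 150;0 0 0 0 150;0 0 0 0 150",
)

```text
time_s: 18.82
position: [0.3907, 0.2713, 0.0466]
tool_rot: [2.51, -1.875, -0.024]
force: [-0.2, -0.3, -1.3]
finger_gap: 0.605
```

```bash
python3 go.py .3904,.2705,.046
```

```text
t 18.8167 pos [0.3907 0.2713 0.0466] gap 0.605 F [-0.2 -0.3 -1.3] q [0.59 0.38 2.07 0.02 0.71 1.86]
[[0.284, -0.959, -0.017], [-0.959, -0.284, 0.002], [-0.007, 0.016, -1.0]]
.3904,.2705,.046 total [0.002 0.002 0.002] rows 1 each [0.0022 0.0018 0.002 ]
```

play_rows(
  increments="0 0 -0.03 0 150;0 0 -0.06 0 150;0 0 -0.08 0 150;0 0 -0.06 0 150;0 0 -0.03 0 150;0 0 0 0 150;-0.025 -0.03 0 0 150;-0.05 -0.06 0 0 150;-0.06 -0.07 0 0 150;-0.06 -0.07 0 0 150;-0.06 -0.07 0 0 150;-0.05 -0.06 0 0 150;-0.035 -0.04 0 0 150;-0.02 -0.025 0 0 150;-0.01 -0.012 0 0 150;0 0 0 0 150;0 0 0 0 150",
)

```text
time_s: 20.23
position: [0.4873, 0.4232, 0.1134]
tool_rot: [2.497, -1.868, -0.031]
force: [0.1, 0.3, -1.5]
finger_gap: 0.607
```

```bash
python3 go.py .4875,.419,.1
```

```text
t 20.2333 pos [0.4873 0.4232 0.1134] gap 0.607 F [ 0.1  0.3 -1.5] q [0.7  0.5  1.65 0.02 1.02 1.98]
[[0.283, -0.959, -0.03], [-0.959, -0.282, -0.006], [-0.002, 0.03, -1.0]]
.4875,.419,.1 total [0.014 0.002 0.045] rows 1 each [0.0139 0.0019 0.0448]
```

play_rows(
  increments="0.013 -0.003 0.03 0 150;0 0 0.04 0 150;0 0 0.03 0 150;0 0 0.02 0 150;0 0 0 0 150;0 0 0 0 150",
)

```text
time_s: 20.73
position: [0.4857, 0.4156, 0.0715]
tool_rot: [2.492, -1.867, -0.033]
force: [-0.8, -0.7, -2.1]
finger_gap: 0.606
```

```bash
python3 go.py .489,.419,.0566
```

```text
t 20.7333 pos [0.4857 0.4156 0.0715] gap 0.606 F [-0.8 -0.7 -2.1] q [0.7  0.55 1.68 0.02 0.94 1.97]
[[0.281, -0.959, -0.033], [-0.96, -0.281, -0.01], [-0.0, 0.035, -0.999]]
.489,.419,.0566 total [-0.008 -0.016  0.049] rows 1 each [-0.0078 -0.0155  0.0493]
```

play_rows(
  increments="-0.008 -0.016 0.012 0 150;0 0 0.012 0 150;0 0 0.012 0 150;0 0 0.01 0 150;0 0 0 0 150",
)

```text
time_s: 21.15
position: [0.4902, 0.4199, 0.0572]
tool_rot: [2.494, -1.868, -0.032]
force: [0.0, -0.3, -2.6]
finger_gap: 0.605
```

```bash
python3 go.py .489,.419,.0566
```

```text
t 21.15 pos [0.4902 0.4199 0.0572] gap 0.605 F [ 0.  -0.3 -2.6] q [0.7  0.57 1.68 0.02 0.92 1.97]
[[0.281, -0.959, -0.032], [-0.96, -0.281, -0.008], [-0.001, 0.033, -0.999]]
.489,.419,.0566 total [0.002 0.005 0.002] rows 1 each [0.0018 0.0048 0.002 ]
```

play_rows(
  increments="0 0.002 0.01 0 150;0 0 0.008 0 150",
)

```text
time_s: 21.32
position: [0.4904, 0.4201, 0.056]
tool_rot: [2.495, -1.868, -0.031]
force: [-7.1, -8.5, 30.1]
finger_gap: 0.607
```

play_rows(
  increments="0 0 -0.002 0 150;0 0 0 0 110;0 0 0 0 0;0 0 0 0 0;0 0 0 0 0;0 0 0 0 0;0 0 0 0 0;0 0 0 0 0;0 0 -0.03 0 0;0 0 -0.06 0 0;0 0 -0.08 0 0;0 0 -0.08 0 0;0 0 -0.08 0 0;0 0 -0.06 0 0;0 0 -0.04 0 0;0 0 0 0 0;0 0 0 0 0",
)

```text
time_s: 22.73
position: [0.4945, 0.4212, 0.1963]
tool_rot: [2.496, -1.869, -0.03]
force: [0.5, 0.4, 0.4]
finger_gap: 0.999
```

```bash
python3 go.py .6038,.2438,.18
```

```text
t 22.7333 pos [0.4945 0.4212 0.1963] gap 0.999 F [0.5 0.4 0.4] q [0.7  0.42 1.57 0.01 1.17 1.98]
[[0.281, -0.959, -0.029], [-0.96, -0.281, -0.007], [-0.002, 0.03, -1.0]]
.6038,.2438,.18 total [ 0.67  -0.185  0.048] rows 6 each [ 0.1117 -0.0308  0.0079]
```

play_rows(
  increments="0.04 -0.011 0 0 0;0.08 -0.022 0 0 0;0.09 -0.025 0 0 0;0.09 -0.025 0 0 0;0.09 -0.025 0 0 0;0.08 -0.022 0 0 0;0.07 -0.02 0 0 0;0.05 -0.015 0 0 0;0.04 -0.012 0 0 0;0.02 -0.006 0 0 0;0 0 0 0 0;0 0 0 0 0",
)

```text
time_s: 23.73
position: [0.6028, 0.232, 0.1811]
tool_rot: [2.484, -1.857, -0.041]
force: [0.1, 0.4, 0.7]
finger_gap: 0.999
```

```bash
python3 go.py .6038,.2438,.12
```

```text
t 23.7333 pos [0.6028 0.232  0.1811] gap 0.999 F [0.1 0.4 0.7] q [0.36 0.44 1.58 0.   1.17 1.65]
[[0.283, -0.958, -0.045], [-0.959, -0.283, -0.016], [0.003, 0.048, -0.999]]
.6038,.2438,.12 total [-0.037 -0.024  0.203] rows 2 each [-0.0186 -0.0121  0.1013]
```

play_rows(
  increments="-0.036 -0.024 0 0 0;0 0 0 0 0;0 0 0.05 0 0;0 0 0.06 0 0;0 0 0.04 0 0;0 0.003 0.03 0 0;0 0 0 0 0;0 0 0 0 0",
)

```text
time_s: 24.4
position: [0.6019, 0.2524, 0.1253]
tool_rot: [2.493, -1.848, -0.041]
force: [-0.6, -0.1, -0.4]
finger_gap: 1.003
```

```bash
python3 go.py .6038,.2438,.041
```

```text
t 24.4 pos [0.6019 0.2524 0.1253] gap 1.003 F [-0.6 -0.1 -0.4] q [0.39 0.51 1.61 0.   1.07 1.67]
[[0.291, -0.956, -0.044], [-0.957, -0.29, -0.014], [0.001, 0.046, -0.999]]
.6038,.2438,.041 total [ 0.029 -0.011  0.281] rows 3 each [ 0.0097 -0.0036  0.0936]
```

play_rows(
  increments="0.028 -0.002 0 0 0;0 0 0 0 0;0 0 0.03 0 0;0 0 0.04 0 0;0 0 0.03 0 0;0 0 0 0 0;0 0 0 0 0",
)

```text
time_s: 24.98
position: [0.6052, 0.2435, 0.0946]
tool_rot: [2.495, -1.851, -0.039]
force: [0.7, -0.4, 0.3]
finger_gap: 0.999
```

```bash
python3 go.py .6038,.2438,.041
```

```text
t 24.9833 pos [0.6052 0.2435 0.0946] gap 0.999 F [ 0.7 -0.4  0.3] q [0.38 0.54 1.63 0.   1.01 1.65]
[[0.29, -0.956, -0.041], [-0.957, -0.29, -0.013], [0.001, 0.043, -0.999]]
.6038,.2438,.041 total [-0.003 -0.003  0.179] rows 2 each [-0.0013 -0.0017  0.0893]
```

play_rows(
  increments="0 0 0.03 0 0;0 0 0.04 0 0;0 0 0.04 0 0;0 0 0.03 0 0;0 0 0.025 0 0;0 0 0.01 0 0;0 0 0 0 0;0 0 0 0 0",
)

```text
time_s: 25.65
position: [0.6017, 0.2425, 0.0347]
tool_rot: [2.494, -1.849, -0.041]
force: [0.4, 0.5, 0.4]
finger_gap: 0.998
```

```bash
python3 go.py .6038,.2438,.041
```

```text
t 25.65 pos [0.6017 0.2425 0.0347] gap 0.998 F [0.4 0.5 0.4] q [0.38 0.61 1.66 0.   0.91 1.65]
[[0.29, -0.956, -0.043], [-0.957, -0.29, -0.014], [0.001, 0.045, -0.999]]
.6038,.2438,.041 total [-0.002 -0.007 -0.021] rows 1 each [-0.0021 -0.0069 -0.0214]
```

play_rows(
  increments="-0.002 -0.007 -0.021 0 0;0 0 0 0 0;0 0 0 0 80;0 0 0 0 150;0 0 0 0 150;0 0 0 0 150;0 0 0 0 150;0 0 0 0 150;0 0 0 0 150",
)

```text
time_s: 26.4
position: [0.606, 0.2446, 0.0443]
tool_rot: [2.497, -1.851, -0.037]
force: [1.2, -0.3, -0.9]
finger_gap: 0.635
```

```bash
python3 go.py .6038,.2438,.041
```

```text
t 26.4 pos [0.606  0.2446 0.0443] gap 0.635 F [ 1.2 -0.3 -0.9] q [0.38 0.6  1.65 0.   0.93 1.65]
[[0.29, -0.956, -0.039], [-0.957, -0.29, -0.012], [0.001, 0.041, -0.999]]
.6038,.2438,.041 total [0.    0.007 0.011] rows 1 each [0.0004 0.0072 0.0114]
```

play_rows(
  increments="0 0 -0.03 0 150;0 0 -0.06 0 150;0 0 -0.08 0 150;0 0 -0.08 0 150;0 0 -0.08 0 150;0 0 -0.08 0 150;0 0 -0.06 0 150;0 0 -0.03 0 150;0 0 0 0 150;0 0 0 0 150",
)

```text
time_s: 27.23
position: [0.609, 0.2454, 0.2013]
tool_rot: [2.492, -1.848, -0.043]
force: [0.7, -0.5, -1.9]
finger_gap: 0.634
```

```bash
python3 go.py .499,-.434,.195
```

```text
t 27.2333 pos [0.609  0.2454 0.2013] gap 0.634 F [ 0.7 -0.5 -1.9] q [0.38 0.44 1.53 0.   1.22 1.65]
[[0.29, -0.956, -0.046], [-0.957, -0.29, -0.015], [0.001, 0.048, -0.999]]
.499,-.434,.195 total [2.061 1.006 0.072] rows 18 each [0.1145 0.0559 0.004 ]
```

play_rows(
  increments="0.03 0.015 0 0 150;0.06 0.03 0 0 150;0.08 0.04 0 0 150;0.09 0.045 0 0 150;0.09 0.045 0 0 150;0.09 0.045 0 0 150;0.09 0.045 0 0 150;0.09 0.045 0 0 150;0.09 0.045 0 0 150;0.09 0.045 0 0 150;0.08 0.04 0 0 150;0.06 0.03 0 0 150;0.04 0.02 0 0 150;0.02 0.01 0 0 150;0 0 0 0 150;0 0 0 0 150",
)

```text
time_s: 28.57
position: [0.5308, -0.1074, 0.187]
tool_rot: [2.473, -1.83, -0.087]
force: [-0.1, -0.4, -2.1]
finger_gap: 0.634
```

```bash
python3 go.py .499,-.434,.195
```

```text
t 28.5667 pos [ 0.5308 -0.1074  0.187 ] gap 0.634 F [-0.1 -0.4 -2.1] q [-0.18  0.3   1.78 -0.04  1.14  1.11]
[[0.292, -0.953, -0.084], [-0.956, -0.291, -0.018], [-0.007, 0.085, -0.996]]
.499,-.434,.195 total [1.01  0.42  0.002] rows 9 each [0.1122 0.0467 0.0002]
```

play_rows(
  increments="0.02 0.01 0 0 150;0.04 0.017 0 0 150;0.05 0.021 0 0 150;0.05 0.021 0 0 150;0.05 0.021 0 0 150;0.05 0.021 0 0 150;0.05 0.021 0 0 150;0.05 0.021 0 0 150;0.05 0.021 0 0 150;0.05 0.021 0 0 150;0.04 0.017 0 0 150;0.03 0.012 0 0 150;0.01 0.004 0 0 150;0 0 0 0 150",
)

```text
time_s: 29.73
position: [0.5136, -0.2907, 0.1901]
tool_rot: [2.484, -1.812, -0.089]
force: [-0.2, 1.1, -1.9]
finger_gap: 0.638
```

```bash
python3 go.py .499,-.434,.17
```

```text
t 29.7333 pos [ 0.5136 -0.2907  0.1901] gap 0.638 F [-0.2  1.1 -1.9] q [-0.48  0.36  1.68 -0.06  1.16  0.8 ]
[[0.305, -0.948, -0.085], [-0.952, -0.305, -0.019], [-0.008, 0.087, -0.996]]
.499,-.434,.17 total [0.44  0.186 0.08 ] rows 4 each [0.1101 0.0465 0.02  ]
```

play_rows(
  increments="0.02 0.01 0 0 150;0.04 0.018 0 0 150;0.05 0.022 0 0 150;0.05 0.022 0 0 150;0.05 0.022 0 0 150;0.05 0.022 0 0 150;0.05 0.022 0 0 150;0.04 0.018 0 0 150;0.03 0.013 0 0 150;0.02 0.009 0 0 150;0.01 0.004 0 0 150;0 0 0 0 150;0 0 0 0 150",
)

```text
time_s: 30.82
position: [0.4978, -0.4372, 0.1935]
tool_rot: [2.487, -1.809, -0.09]
force: [0.2, 0.9, -1.4]
finger_gap: 0.633
```

```bash
python3 go.py .501,-.434,.17;python3 - <<'E'
from h import *
for n in("wrist","scene","top"):
    p,d=bot.grab_frame(n); cv2.imwrite(f"pics/{n}4.png",p[:,:,::-1])
E
```

```text
t 30.8167 pos [ 0.4978 -0.4372  0.1935] gap 0.633 F [ 0.2  0.9 -1.4] q [-0.69  0.46  1.52 -0.07  1.21  0.6 ]
[[0.308, -0.948, -0.086], [-0.951, -0.307, -0.018], [-0.009, 0.087, -0.996]]
.501,-.434,.17 total [-0.006 -0.02   0.077] rows 1 each [-0.0063 -0.0201  0.077 ]
```

View pics/wrist4.png

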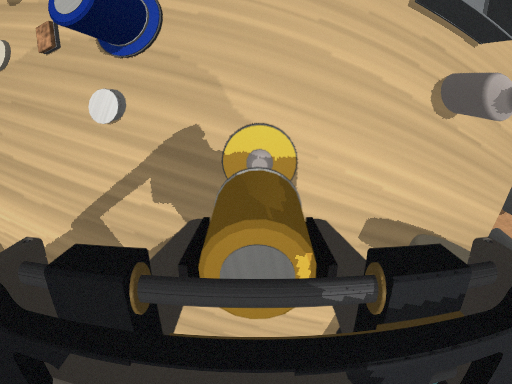

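View pics/scene4.png

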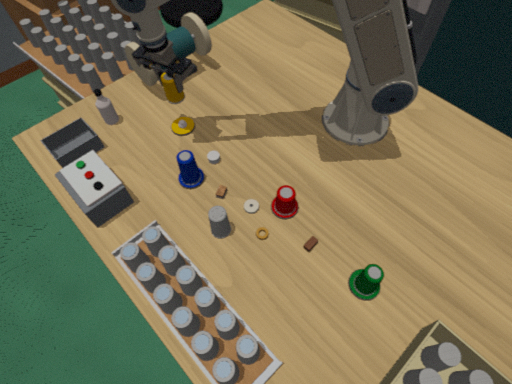

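play_rows(
  increments="-0.002 -0.012 0.03 0 150;0 -0.006 0.05 0 150;0 -0.006 0.05 0 150;0 -0.006 0.05 0 150;0 -0.006 0.05 0 150;0 -0.004 0.05 0 150;0 -0.003 0.03 0 150;0 -0.002 0.02 0 150;0 0 0 0 150;0 0 0 0 150",
)

```text
time_s: 31.8
position: [0.5055, -0.4282, 0.087]
tool_rot: [2.493, -1.802, -0.088]
force: [1.1, 0.5, -2.0]
finger_gap: 0.64
```

```bash
python3 go.py .501,-.434,.08 .501,-.434,.0543
```

```text
t 31.8 pos [ 0.5055 -0.4282  0.087 ] gap 0.64 F [ 1.1  0.5 -2. ] q [-0.67  0.57  1.6  -0.08  1.03  0.62]
[[0.314, -0.946, -0.084], [-0.95, -0.313, -0.019], [-0.009, 0.086, -0.996]]
.501,-.434,.08 total [0.014 0.018 0.025] rows 1 each [0.014  0.0184 0.0248]
.501,-.434,.0543 total [ 0.001 -0.007  0.085] rows 1 each [ 0.0008 -0.0073  0.0853]
```

play_rows(
  increments="0.014 0.018 0 0 150;0 0 0 0 150;0 -0.001 0.02 0 150;0 -0.001 0.02 0 150;0 -0.001 0.015 0 150;0 0 0 0 150;0 0 0 0 150",
)

```text
time_s: 32.38
position: [0.5022, -0.4362, 0.0726]
tool_rot: [2.493, -1.802, -0.08]
force: [0.8, 1.0, -2.3]
finger_gap: 0.633
```

```bash
python3 go.py .501,-.434,.0543
python3 - <<'E'
from h import *
for n in("wrist",):
    p,d=bot.grab_frame(n); cv2.imwrite(f"pics/{n}5.png",p[:,:,::-1])
E
```

```text
t 32.3833 pos [ 0.5022 -0.4362  0.0726] gap 0.633 F [ 0.8  1.  -2.3] q [-0.68  0.59  1.61 -0.08  1.    0.62]
[[0.313, -0.946, -0.08], [-0.95, -0.312, -0.022], [-0.004, 0.083, -0.997]]
.501,-.434,.0543 total [-0.008 -0.003  0.061] rows 1 each [-0.0079 -0.0034  0.0609]
```

View pics/wrist5.png

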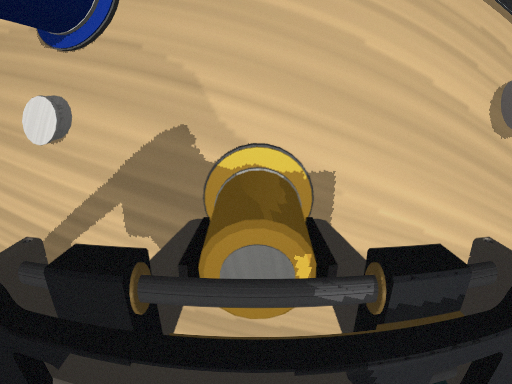

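play_rows(
  increments="-0.007 -0.003 0.02 0 150;0 -0.002 0.02 0 150;0 -0.001 0.015 0 150;0 0 0.006 0 150;0 0 0 0 150",
)

```text
time_s: 32.85
position: [0.5016, -0.4345, 0.0545]
tool_rot: [2.492, -1.8, -0.079]
force: [-0.4, 1.9, 4.8]
finger_gap: 0.634
```

```bash
python3 go.py .501,-.434,.0543
```

```text
t 32.85 pos [ 0.5016 -0.4345  0.0545] gap 0.634 F [-0.4  1.9  4.8] q [-0.68  0.61  1.62 -0.08  0.96  0.62]
[[0.314, -0.946, -0.081], [-0.949, -0.313, -0.024], [-0.003, 0.084, -0.996]]
.501,-.434,.0543 total [-0.002  0.001  0.001] rows 1 each [-0.0023  0.0014  0.0006]
```

play_rows(
  increments="0 0 0.008 0 150;0 0 0.006 0 150",
)

```text
time_s: 33.02
position: [0.5012, -0.4348, 0.0539]
tool_rot: [2.491, -1.8, -0.08]
force: [-3.8, 5.3, 19.4]
finger_gap: 0.634
```

play_rows(
  increments="0 0 0 0 150;0 0 0 0 130;0 0 0 0 100;0 0 0 0 50;0 0 0 0 0;0 0 0 0 0;0 0 0 0 0;0 0 0 0 0;0 0 0 0 0",
)

```text
time_s: 33.77
position: [0.5017, -0.4349, 0.0538]
tool_rot: [2.492, -1.8, -0.079]
force: [0.2, -0.5, 0.5]
finger_gap: 1.0
```

```bash
python3 go.py .501,-.434,.20;  python3 - <<'E'
from h import *
for n in("wrist",):
    p,d=bot.grab_frame(n); cv2.imwrite(f"pics/{n}6.png",p[:,:,::-1])
E
```

```text
t 33.7667 pos [ 0.5017 -0.4349  0.0538] gap 1.0 F [ 0.2 -0.5  0.5] q [-0.68  0.61  1.62 -0.08  0.96  0.62]
[[0.314, -0.946, -0.081], [-0.949, -0.313, -0.024], [-0.002, 0.084, -0.996]]
.501,-.434,.20 total [-0.005  0.042 -0.486] rows 4 each [-0.0012  0.0106 -0.1214]
```

View pics/wrist6.png

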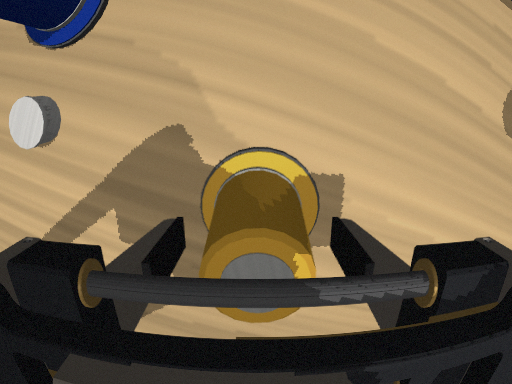

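play_rows(
  increments="0 0 -0.03 0 0;0 0.003 -0.04 0 0;0 0.004 -0.05 0 0;0 0.004 -0.05 0 0;0 0.004 -0.06 0 0;0 0.005 -0.06 0 0;0 0.005 -0.06 0 0;0 0.005 -0.06 0 0;0 0.005 -0.06 0 0;0 0 -0.03 0 0;0 0 0 0 0;0.03 0.05 0 0 0;0.03 0.07 0 0 0;0.03 0.07 0 0 0;0.03 0.07 0 0 0;0.03 0.07 0 0 0;0.03 0.07 0 0 0;0.02 0.04 0 0 0;0 0 0 0 0;0 0 0 0 0",
)

```text
time_s: 35.48
position: [0.3947, -0.5343, 0.2307]
tool_rot: [2.496, -1.798, -0.073]
force: [0.1, 0.1, -0.4]
finger_gap: 0.999
```

```bash
python3 go.py;  python3 - <<'E'
from h import *
for n in("scene","top"):
    p,d=bot.grab_frame(n); cv2.imwrite(f"pics/{n}7.png",p[:,:,::-1]); np.savez(f"pics/{n}7.npz",p=p,d=d)
z=np.load("pics/top7.npz");z0=np.load("pics/top0.npz");ci=bot.camera_info('top')
for k in(z0,z):
    W=cloud(ci,k['d']);w=W[115:155,235:275];w=w[(w[:,:,2]>.107)&(w[:,:,2]<.113)];print('steel',w.mean(0),len(w))
W=cloud(ci,z['d']); W2=cloud(bot.camera_info('scene'),np.load("pics/scene7.npz")['d'])
for c,(x,y),h in(('blue',(.62,-.224),.13),('red',(.469,.081),.095),('green',(.4875,.419),.115),('yellow',(.497,-.435),.105)):
  for nm,A in(('top',W),('scene',W2)):
    m=(np.hypot(A[...,0]-x,A[...,1]-y)<.045)&(abs(A[...,2]-h)<.006)&(A[...,2]<.2); w=A[m]; 
    P=np.linalg.lstsq(np.c_[w[:,:2]-w[:,:2].mean(0),np.ones(len(w))],w[:,2],rcond=None)[0]
    print(c,nm,len(w),'top centre',np.round(w.mean(0),4),'off mm',np.round((w.mean(0)[:2]-[x,y])*1e3,1),'slope',np.round(P[:2],3))
E
```

```text
t 35.4833 pos [ 0.3947 -0.5343  0.2307] gap 0.999 F [ 0.1  0.1 -0.4] q [-0.9   0.42  1.5  -0.08  1.25  0.38]
[[0.317, -0.945, -0.077], [-0.948, -0.316, -0.025], [-0.001, 0.081, -0.997]]
steel [ 0.67226077 -0.00212424  0.10976405] 228
steel [ 0.67302099 -0.00312708  0.11002172] 231
blue top 341 top centre [ 0.6209 -0.2206  0.1294] off mm [0.9 3.4] slope [-0.012 -0.   ]
blue scene 199 top centre [ 0.6256 -0.2187  0.1298] off mm [5.6 5.3] slope [-0.019 -0.019]
red top 379 top centre [0.4705 0.0823 0.0949] off mm [1.5 1.3] slope [0.01 0.  ]
red scene 261 top centre [0.4755 0.0839 0.095 ] off mm [6.5 2.9] slope [-0.016 -0.003]
green top 302 top centre [0.4901 0.4203 0.1148] off mm [2.6 1.3] slope [0.019 0.003]
green scene 304 top centre [0.4938 0.4214 0.1151] off mm [6.3 2.4] slope [-0.028  0.   ]
yellow top 337 top centre [ 0.4975 -0.4318  0.1048] off mm [0.5 3.2] slope [-0.003 -0.017]
yellow scene 145 top centre [ 0.5031 -0.4306  0.1046] off mm [6.1 4.4] slope [-0.021 -0.017]
```

View pics/top7.png

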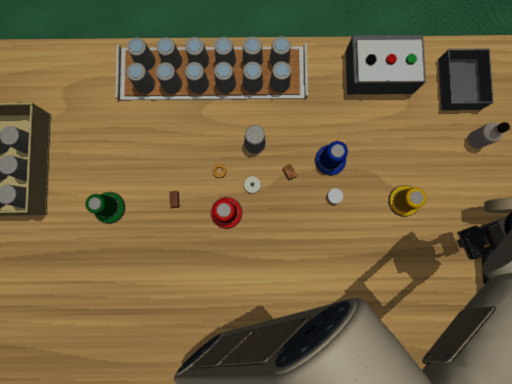

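View pics/scene7.png

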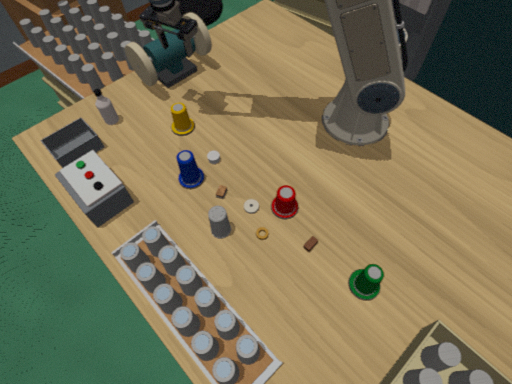

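play_rows(
  increments="-0.03 0.03 0 0 0;-0.05 0.04 0 0 0;-0.05 0.05 0 0 0;-0.05 0.05 0 0 0;-0.05 0.04 0 0 0;-0.03 0.02 0 0 0;0 0 0 0 0;0 0 0 0 0;0 0 0 0 0;0 0 0 0 0",
)

```text
time_s: 36.42
position: [0.3124, -0.4742, 0.2348]
tool_rot: [2.509, -1.784, -0.07]
force: [-0.9, -0.3, -0.0]
finger_gap: 0.997
```

```bash
python3 go.py
python3 - <<'E'
from h import *
print(np.abs(bot.get_obs()['joint_velocities']).max())
p,d=bot.grab_frame("top"); cv2.imwrite("pics/top8.png",p[:,:,::-1])
E
```

```text
t 36.4167 pos [ 0.3124 -0.4742  0.2348] gap 0.997 F [-0.9 -0.3 -0. ] q [-0.94  0.26  1.72 -0.08  1.19  0.32]
[[0.329, -0.942, -0.073], [-0.944, -0.328, -0.024], [-0.001, 0.077, -0.997]]
0.016925177005253474
```

View pics/top8.png

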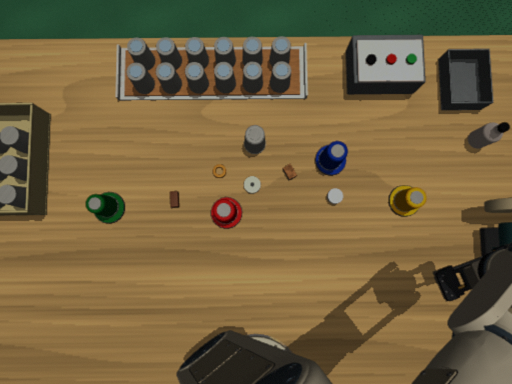

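The picture shows all four tumblers on their own nests: green (105,205), red (226,212), blue (332,158) and yellow (407,200). The steel tumbler is unmoved at (254,140), and the open gripper hangs clear at (455,280).

```bash
python3 -c "
from plant import bot
print(bot.sign_off())"
```

```text
the job is handed in; nothing more can be done
None
```

All four coated tumblers are upside down on the nests of their own colours, and I handed the job in at about 36 s. It returned no verdict.

- **Method:** I found the tumblers and nests in the top and scene cameras and carried blue, red, green and yellow across one at a time. I lowered each until the wrist felt contact, between about 19 and 55 N. Red was the hardest press at 55 N, harder than I meant but under the 120 N limit.
- **Seating:** The tumbler tops read 129, 95, 115 and 105 mm for blue, red, green and yellow. Each is within 1 mm of tumbler height plus the 10 mm nest. Slopes were 0.03 rad or less per axis.
- **Centring:** The top camera put them 2 to 3.5 mm off centre, and the scene camera about 7 to 8 mm. The scene camera also put the nests themselves 2 to 4 mm off the top camera, and its patches favour the side it sees. Both readings are inside the 15 mm limit.
- **Steel tumbler:** It moved by no more than about 1 mm, which is within measurement noise.
- **Nest heights:** My two-view check gave 3 to 6 mm instead of 10 mm, because the outlines are biased by the stubs. The depth images gave 10 mm, and the contact heights agreed with that.
- **Tool tilt:** The tool had drifted to about 0.085 rad of tilt by the last placing, so yellow touched down slightly tilted. It settled flat once released.

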